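Set out the culture-plating tray

TASK

Set out the grey tray for plating: centre the red culture dish on the middle spot of the row of three and stack the blue dish squarely on top of it; stand the yellow-lidded specimen cup on the spot left or right of the dishes that is next to the orange tube rack, the green-lidded cup on the spot on the other side, next to the slide box, and the white diluent bottle with the black cap on the spot behind the dishes, each centred on its white spot. Keep all five upright, and leave the amber bottle and the timer where they are.

Things in the scene. Friction and masses are not known exactly. Their poses are not given: they have to be found in the camera images.
- tray: Grey T-shaped set-out tray, fixed to the bench, 6 mm high, flat on top, with four white spots 63 mm in diameter printed on it with black outlines. Its origin is under the centre of the middle spot of the row of three, at bench level. Its x axis points away from the robot (behind), its y axis to the left, turned by up to 15 degrees. Spot centres in its frame (x, y): middle (0, 0), left (0, 95 mm), right (0, -95 mm), behind (95 mm, 0); all at z = 6 mm.
- rack: Orange tube rack holding nine capped tubes with purple caps, fixed, 56 x 56 mm and 80 mm tall; it stands just beyond either the left or the right end of the tray's row of three, about 185 mm from the middle spot. Origin at the centre of its underside.
- slide_box: Closed grey-blue slide box, fixed, 58 x 58 mm and 50 mm tall, just beyond the other end of the tray's row from the rack. Origin at the centre of its underside.
- dish_red_mid (a point): Small closed culture dish, red, with a cream ring on its flat top; loose, lying flat, a disc 58 mm in diameter and 16 mm thick, about 40 g. The point is its centre, 8 mm above its underside; z is up.
- dish_blue_mid (a point): Small closed culture dish, blue, with a cream ring on its flat top; loose, lying flat, a disc 58 mm in diameter and 16 mm thick, about 40 g. The point is its centre, 8 mm above its underside; z is up.
- cup_yellow_mid (a point): Specimen cup with a yellow screw lid, standing upright, loose, 70 mm tall: straight pale body 52 mm in diameter up to 58 mm, lid 56 mm in diameter above that; about 70 g. The point is on its axis at mid-height, 35 mm above its underside; z is up.
- cup_green_mid (a point): Specimen cup with a green screw lid, standing upright, loose, 70 mm tall: straight pale body 52 mm in diameter up to 58 mm, lid 56 mm in diameter above that; about 70 g. The point is on its axis at mid-height, 35 mm above its underside; z is up.
- diluent_mid (a point): White plastic diluent bottle with a black cap and a pale blue band, standing upright, loose, 75 mm tall: straight body 48 mm in diameter up to 52 mm, shoulder, then a cap 30 mm in diameter; about 90 g. The point is on its axis at mid-height, 37.5 mm above its underside; z is up.
- amber_mid (a point): Amber bottle with a white cap, loose bystander standing among the things, not to be disturbed: 48 mm in diameter, 76 mm tall. The point is on its axis 38 mm above its underside.
- timer_mid (a point): White square bench timer with a blank display, loose bystander lying on the bench behind and to the left of the tray's row, not to be disturbed: 55 x 55 x 16 mm. The point is its centre.
Things that resemble listed ones, but are neither listed nor needed, are in the scene too. What is meant by the part that bears dish_red_mid is not turquoise, and is the smaller of those in its own colour.

How it is judged:
By the outcome, as a careful person would: the job done as asked, in the order asked, and still so for the second after the job is handed in, with the robot touching nothing.
It also fails if it takes over 128 s, if anything falls off the work surface, if the arm or the gripper's body presses on something with over 40 N, if the wrist force passes 120 N, or if a joint passes its speed limit or range.

ROBOT

A 6-joint arm with a two-finger parallel gripper is mounted at the origin on the work surface. World frame = base frame: x ahead of the robot, y to its left, z up, the work surface at z = 0. Lengths are in mm, angles in rad, forces in N, time in s.
With the tool pointing down it reaches from about 350 to 925 mm from the base axis. Payload 6.4 kg.
Tool frame: the origin (TCP) lies midway between the tips of the shut fingers; the grasp point (between the pads) lies 19 mm behind it; z points along the fingers, y is the direction in which the jaws open and shut (so a half turn about z gives the same grasp; the last joint's range is limited). The gripper opens to 94 mm and grips with 3 to 60 N. Pads are 16 mm wide; open, the fingers measure 119 mm over their backs; the gripper's body (75 mm by 177 mm) begins 78 mm behind the grasp point.
Start: joints at [-1.497, 0.245, 1.558, -0, 1.339, -0.174], TCP at [159.431, -630.155, 172.355] pointing down, gripper open.
Joint ranges: [-3.13, 3.13], [-1.02, 2.26], [0.13, 2.54], [-0.95, 4.09], [0.21, 2.88], [-2.74, 2.74]. Speed limits (rad/s): [2.57, 2.57, 3.14, 3.14, 3.14, 3.14].

INTERFACE

Orientations are given as a 3x3 rotation matrix whose columns are the frame's x, y, z axes.
In Python, from plant import arm, optics gives the robot as it stands.
- The arm moves only by the shell command python3 -m inch 'ROWS' [OPENING] [FORCE]. ROWS is a JSON object of lists of equal length, an entry for each row: "travel": the shift along the tool's x, y, z in mm, a list of three; "dr": the turn, a rotation vector about the tool's x, y, z in degrees, a list of three. In form: {"travel": [[x, y, z], ...], "dr": [[rx, ry, rz], ...]}. A call has exactly 10 rows; each row shifts and turns the commanded pose from where the row before left it, along the tool's axes as they then stand; what a row does not reach is not made up. A row lasts 1/10 s, in which the tool goes at most 50 mm and 8.59 degrees, less where a joint would pass 70% of its speed; a pose out of reach is approached as far as the arm can. A call is refused whole if a number of a shift passes 50 or a number of a turn 8.59, either way. A call with a gripper value outside its range is refused whole. OPENING is the opening, from 0 (shut) to 1 (fully open), set as the call begins (- or left out, the last holds). The fingers move at their own pace and stop on an object; FORCE is the grip in N (left out, the last holds). Time passes only in rows, so rows that do not move let the fingers close, or fill a call up. It gives the time, the measured TCP pose, the force and the opening at its end, in the units of the state.
- arm.state(): the state, without advancing time (a new reading comes with each control period).
- optics.grab_frame(name): name is "side" or "top"; returns a dict with "color" (384x512x3 uint8, red, green, blue), "fx", "fy", "cx", "cy" (pixels), "R" (3x3) and "t" (3): a world point X has camera coordinates R X + t. Camera axes: x right, y down, z forward; pixel columns grow to the right and rows downward; lengths in mm; the calibration is good to about 2 mm. A picture is of the moment at which its call begins. There is no depth.
- arm.sign_off(): hands the job in, once; it reports no verdict.
The state is a dict: "time": time; "joint_pos": joint angles; "qd": joint speeds; "effort": joint torques, N m; "tcp_pos": TCP position; "tcp_rot": TCP orientation; "force": force on the tool from outside, world axes, zero at the start; "ft_torque": the same for the moment, N m; "gripper_width": finger opening in mm.
Only numpy, scipy, OpenCV 4.12 (cv2) and the standard library are available. Lean on these libraries where they do the work, as an engineer would, in place of code of your own. Each camera call takes 0.05 s, during which the arm holds its last target. There are 200 camera calls.

## Working session

There is one attempt and no reset: what is moved stays moved. The work goes in short steps, Python scripts to look and compute and a shell command to move; the robot and the scene stay as the last step left them, time stands still between calls to the robot, and variables do not carry over. Pictures are saved under pics/ and viewed, about 12 in all and at most 16, crops included, and the job is handed in when it is done.

```bash
ls; mkdir -p pics
python3 - <<'E'
from plant import arm, optics
import cv2,numpy as np
for n in("side","top"):
    f=optics.grab_frame(n); cv2.imwrite(f"pics/{n}0.png",cv2.cvtColor(f["color"],cv2.COLOR_RGB2BGR))
    print(n,f["fx"],f["fy"],f["cx"],f["cy"],f["R"],f["t"])
s=arm.state(); print(s["tcp_rot"],s["gripper_width"],s["time"])
E
```

```text
pics
side 407.1821971124992 407.1821971124992 261.98345768303267 189.54212224393422 [[-0.82616481 -0.56327921  0.01297079]
 [-0.35198748  0.49801243 -0.79252031]
 [ 0.4399506  -0.65931794 -0.60970757]] [458.16804191 212.13987591 964.34785559]
top 477.0499241802168 477.0499241802168 252.49689909135546 190.74893012589905 [[-4.06337609e-03 -9.99991685e-01 -3.45130716e-04]
 [-9.95220122e-01  4.07766262e-03 -9.75719272e-02]
 [ 9.75725232e-02 -5.29904025e-05 -9.95228416e-01]] [  12.29196772  518.95157561 1135.99439699]
[[ 9.69448164e-01  2.45296219e-01 -1.48471564e-04]
 [ 2.45296090e-01 -9.69446583e-01  1.77509999e-03]
 [ 2.91490064e-04 -1.75728692e-03 -9.99998413e-01]] 93.70455991228206 0.1
```

View pics/top0.png

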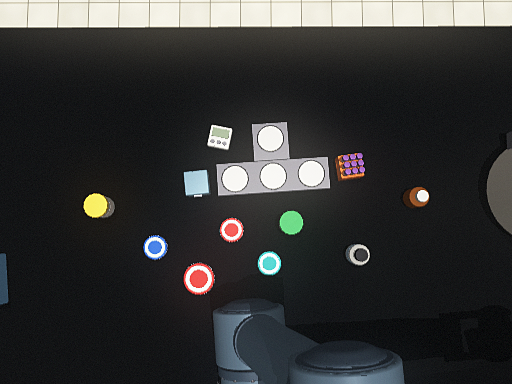

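View pics/side0.png

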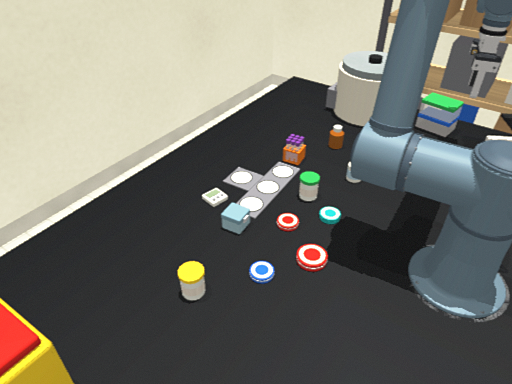

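Top view: three white spots in a row at (235,178), (273,176), (311,173), with the fourth behind at (270,138). The slide box is on the left (196,182) and the rack on the right (350,166), so yellow goes right and green goes left.
Candidates for the red dish are small red (232,230), large red (199,278) and turquoise (269,263). The description picks small red at (232,230). Blue dish is at (155,247), yellow cup (96,205), green cup (291,222), diluent (358,254) and amber (418,197).

```bash
cat > h.py <<'E'
from plant import arm, optics
import cv2,numpy as np
def ray(f,u,v,z):
    R=np.array(f["R"]);t=np.array(f["t"]);c=-R.T@t
    d=R.T@np.array([(u-f["cx"])/f["fx"],(v-f["cy"])/f["fy"],1.]);return c+d*(z-c[2])/d[2]
def proj(f,X):
    p=np.array(f["R"])@np.array(X)+np.array(f["t"]);return p[0]/p[2]*f["fx"]+f["cx"],p[1]/p[2]*f["fy"]+f["cy"]
# name: hsv lo, hi (H 0-180)
COL={"red":((0,130,80),(8,255,255)),"blue":((105,120,80),(125,255,255)),"yellow":((22,120,90),(34,255,255)),
"green":((55,120,60),(80,255,255)),"white":((0,0,150),(180,60,255))}
def blobs(f,c,mn=60):
    hsv=cv2.cvtColor(f["color"],cv2.COLOR_RGB2HSV);m=cv2.inRange(hsv,*map(np.array,COL[c]))
    if c=="red": m|=cv2.inRange(hsv,np.array((172,130,80)),np.array((180,255,255)))
    out=[]
    for k in cv2.findContours(m,cv2.RETR_EXTERNAL,cv2.CHAIN_APPROX_NONE)[0]:
        h=cv2.convexHull(k)
        if cv2.contourArea(h)>mn and len(k)>5:
            M=cv2.moments(h);out.append((M["m10"]/M["m00"],M["m01"]/M["m00"],cv2.contourArea(h),cv2.boundingRect(h)))
    return out
Z=dict(red=16,blue=16,yellow=70,green=70,white=6)
def show(f,zs=Z):
    for c,z in zs.items():
        for u,v,a,b in blobs(f,c):
            if v<40: continue
            print(c,np.round([u,v,a],1),b,np.round(ray(f,u,v,z)[:2],1))
E
python3 - <<'E'
from h import *
for n in("top","side"):
    f=optics.grab_frame(n);print(n);show(f)
    if n=="top":
        a=cv2.resize(f["color"][190:300,60:260],(800,440),interpolation=cv2.INTER_CUBIC)
        cv2.imwrite("pics/crop1.png",a[:,:,::-1])
        print("dil75",ray(f,358.5,254.5,75))
E
```

```text
top
red [198.2 278.5 745. ] (183, 263, 31, 32) [308. 142.]
red [231.  229.7 118. ] (225, 224, 13, 13) [424.8  62.9]
red [231.  229.6 419.5] (220, 218, 23, 24) [425.2  62.9]
blue [154.6 247.  435. ] (143, 235, 24, 25) [383.7 248.3]
yellow [ 95.4 205.1 462.5] (83, 193, 26, 25) [482.5 376.8]
green [290.9 222.4 433. ] (279, 211, 25, 24) [440.4 -78.9]
white [353.9 379.9  67.5] (348, 377, 14, 7) [  67.1 -229.6]
white [198.3 278.5 518.5] (186, 266, 26, 26) [307.  142.8]
white [268.9 263.1 312.5] (259, 253, 21, 21) [343.5 -29.1]
white [359.2 254.1 303.5] (350, 244, 20, 21) [ 364.2 -249.9]
white [154.4 247.  304.5] (145, 237, 20, 21) [383.5 250.8]
white [231.1 229.5 299. ] (221, 220, 21, 20) [425.5  63.2]
white [422.4 195.4  99.5] (417, 190, 12, 12) [ 507.5 -409.8]
white [195.9 182.  494. ] (184, 170, 25, 25) [543.2 150.4]
white [219.5 136.8 450.5] (207, 125, 25, 25) [656.9  92.3]
white [ 271.7  162.2 6140. ] (216, 122, 114, 73) [592.2 -38. ]
dil75 [ 365.82555322 -232.99487795   75.        ]
side
red [  14.   339.7 1523.5] (0, 304, 40, 72) [685.2 681.2]
red [310.7 266.6 150.5] (297, 262, 29, 
[... 1246 characters left out ...]
89.8  -8. ]
white [501.5 161.  238.5] (490, 152, 22, 19) [-2.000e-01 -6.084e+02]
white [ 441.   158.  1905.5] (408, 136, 66, 47) [ 171.7 -508.5]
white [498.1 138.3 132.5] (486, 135, 26, 7) [  36.6 -764.7]
white [486.2 117.7 368. ] (473, 108, 28, 21) [ 104.6 -912.2]
white [440.6 112.  448.5] (420, 104, 41, 19) [ 266.5 -856.5]
white [508.6  96.9  68.5] (504, 85, 8, 20) [   63.4 -1177.9]
white [481.1  75.4 607.5] (469, 60, 30, 37) [  212.7 -1367.1]
white [505.6  64.8 332.5] (496, 44, 16, 36) [  139.8 -1592.7]
white [491.   42.5 346. ] (480, 34, 26, 19) [  269.9 -1931.5]
white [443.9  48.  581. ] (431, 32, 29, 34) [  466.8 -1667.8]
white [  184.9   106.2 83245. ] (0, 0, 411, 257) [1134.4 -294.6]
```

View pics/crop1.png

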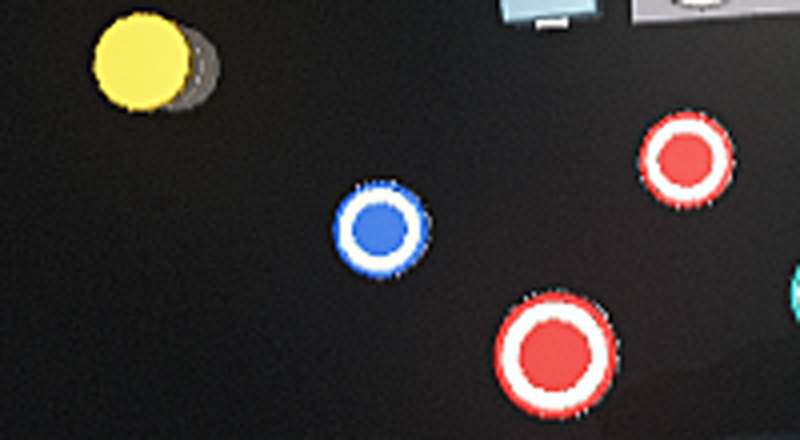

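The crop confirms it: the small red dish has the same 58 mm size as blue, and the other red one is clearly bigger. Next I'll locate the tray spots and the diluent bottle.

```bash
cat >> h.py <<'E'
def spots(f,win,thr=200,z=6):
    g=cv2.cvtColor(f["color"],cv2.COLOR_RGB2GRAY);x,y,w,h=win
    m=np.zeros_like(g);m[y:y+h,x:x+w]=(g[y:y+h,x:x+w]>thr)*255;out=[]
    for k in cv2.findContours(m,cv2.RETR_EXTERNAL,cv2.CHAIN_APPROX_NONE)[0]:
        if cv2.contourArea(k)>120:
            M=cv2.moments(k);u,v=M["m10"]/M["m00"],M["m01"]/M["m00"];out.append((u,v,cv2.contourArea(k),*ray(f,u,v,z)[:2]))
    return np.round(np.array(out),1)
E
python3 - <<'E'
from h import *
for n,w in(("top",(216,120,116,76)),("side",(222,160,80,55))):
    f=optics.grab_frame(n)
    for th in(200,215): print(n,th,spots(f,w,th),sep="\n")
    g=cv2.cvtColor(f["color"],cv2.COLOR_RGB2GRAY)
    if n=="top": print(g[254,345:373],g[240:270,358])
    # predicted pixels of tops for consistency
    for nm,X in dict(red=(425,63,16),blue=(383.7,248.5,16),yellow=(482.5,377,70),green=(440.4,-79,70)).items(): print(nm,np.round(proj(f,X),1))
for z in(52,56,60,75): print(z,ray(optics.grab_frame("top"),359.2,254.1,z))
E
```

```text
top
200
[[ 234.6  178.2  461.   552.3   54.4]
 [ 272.7  175.7  459.5  558.2  -40.2]
 [ 310.9  173.   461.   564.5 -135.1]
 [ 270.   138.   454.   653.3  -34.1]
 [ 223.   139.3  152.5  650.4   83.4]]
top
215
[[ 234.6  178.3  455.   552.2   54.6]
 [ 272.7  175.7  459.5  558.2  -40.2]
 [ 310.9  173.1  458.   564.3 -135.1]
 [ 270.   138.1  446.5  653.1  -34.1]
 [ 222.9  140.1  142.   648.6   83.6]]
[ 46  82  72  79 142 211 203 211 130   8  14  77  68  67  68  66  65  67
  63  61  61  50  47 248 184   0  18  25] [ 28  25  26   1 152 208 210 221 107  16  57  68  66  66  67  64  68  63
  69  67  14 195 212 215 182  73  10  25  24  21]
red [231.  229.6]
blue [154.5 247. ]
yellow [ 95.4 205.1]
green [291.  222.4]
side
200
[[ 243.8  206.2  402.5  564.3   77.7]
 [ 267.5  186.5  187.   560.8  -38.6]
 [ 241.1  176.8  170.5  655.8  -32.7]
 [ 282.5  171.   159.   567.1 -134.1]]
side
215
[[ 243.9  206.2  387.5  564.2   77.4]
 [ 267.4  186.5  183.   561.   -38.4]
 [ 241.1  176.9  166.5  655.6  -32.1]
 [ 282.4  171.   156.5  567.1 -134.1]]
red [288.5 219.6]
blue [262.6 269.4]
yellow [192.1 269.8]
green [310.7 176.4]
52 [ 365.92155485 -239.71925989   52.        ]
56 [ 366.06238778 -238.83384622   56.        ]
60 [ 366.20322072 -237.94843255   60.        ]
75 [ 366.73134421 -234.62813128   75.        ]
```

Round 2 of measuring gave the tray pose (mid spot 558,-40, yaw 3.7°). I'm moving now.

```bash
cat >> h.py <<'E'
def go(x,y,z,yaw=3.7):
    s=arm.state();R=np.array(s["tcp_rot"]);p=np.array(s["tcp_pos"])
    print("t",round(s["time"],1),"tcp",np.round(p,1),"yaw",round(np.degrees(np.arctan2(R[1,0],R[0,0])),2),"need tool",np.round(R.T@(np.array([x,y,z])-p),1),"w",round(s["gripper_width"],1),"F",np.round(s["force"],1))
E
python3 -m inch '{"travel":[[27,-38,0],[27,-38,0],[27,-38,0],[27,-38,0],[27,-38,0],[27,-38,0],[27,-38,0],[27,-38,0],[27,-38,0],[27,-38,0]],"dr":[[0,0,5.25],[0,0,5.25],[0,0,0],[0,0,0],[0,0,0],[0,0,0],[0,0,0],[0,0,0],[0,0,0],[0,0,0]]}' 1 20
python3 -c "
from h import *
go(425.2,62.9,60)"
```

```text
time: 1.5
tcp_pos: [393.7, -226.0, 172.8]
tcp_rot: [[0.998, 0.064, 0.001], [0.064, -0.998, -0.001], [0.001, 0.001, -1.0]]
force: [1.1, -1.2, -0.1]
gripper_width: 94.0
t 1.5 tcp [ 393.7 -226.   172.8] yaw 3.68 need tool [  49.8 -286.4  112.6] w 94.0 F [ 1.1 -1.2 -0.1]
```

```bash
python3 -m inch '{"travel":[[7,-41,0],[7,-41,0],[7,-41,0],[7,-41,0],[7,-41,0],[7,-41,0],[7,-41,0],[0,0,36],[0,0,36],[0,0,36]],"dr":[[0,0,0],[0,0,0],[0,0,0],[0,0,0],[0,0,0],[0,0,0],[0,0,0],[0,0,0],[0,0,0],[0,0,0]]}'
python3 -c "
from h import *
go(425.2,62.9,3)"
```

```text
time: 2.5
tcp_pos: [423.7, 62.4, 63.7]
tcp_rot: [[0.998, 0.066, 0.002], [0.066, -0.998, -0.0], [0.002, 0.0, -1.0]]
force: [0.9, -0.1, -0.6]
gripper_width: 93.9
t 2.5 tcp [423.7  62.4  63.7] yaw 3.78 need tool [ 1.4 -0.4 60.7] w 93.9 F [ 0.9 -0.1 -0.6]
```

```bash
python3 -m inch '{"travel":[[1.4,0,15],[0,0,15],[0,0,12],[0,0,8],[0,0,6],[0,0,4],[0,0,0],[0,0,0],[0,0,0],[0,0,0]],"dr":[[0,0,0],[0,0,0],[0,0,0],[0,0,0],[0,0,0],[0,0,0],[0,0,0],[0,0,0],[0,0,0],[0,0,0]]}'
python3 -c "
from h import *
go(425.2,62.9,3)
f=optics.grab_frame('side');cv2.imwrite('pics/s1.png',cv2.resize(f['color'][150:280,220:380],(640,520))[:,:,::-1])"
```

```text
time: 3.5
tcp_pos: [425.2, 61.9, 4.8]
tcp_rot: [[0.998, 0.064, 0.001], [0.064, -0.998, -0.0], [0.001, 0.0, -1.0]]
force: [-0.4, 0.1, -0.0]
gripper_width: 93.9
t 3.5 tcp [425.2  61.9   4.8] yaw 3.7 need tool [ 0.1 -1.   1.8] w 93.9 F [-0.4  0.1 -0. ]
```

View pics/s1.png

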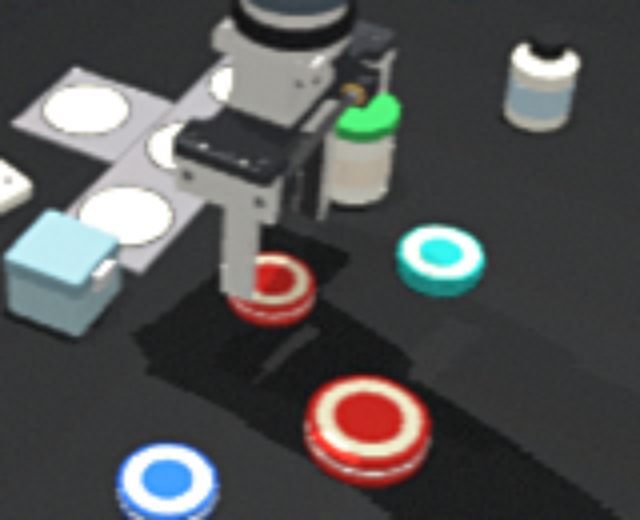

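The dish lies between the open fingers. I'll close and lift.

```bash
python3 -m inch '{"travel":[[0,-0.5,1],[0,0,0],[0,0,0],[0,0,0],[0,0,0],[0,0,0],[0,0,0],[0,0,0],[0,0,-10],[0,0,-20]],"dr":[[0,0,0],[0,0,0],[0,0,0],[0,0,0],[0,0,0],[0,0,0],[0,0,0],[0,0,0],[0,0,0],[0,0,0]]}' 0 20
python3 -c "
from h import *
go(558.2,-40.2,40)"
```

```text
time: 4.55
tcp_pos: [423.3, 62.6, 32.9]
tcp_rot: [[0.998, 0.064, -0.003], [0.064, -0.998, 0.0], [-0.003, -0.001, -1.0]]
force: [-0.7, 0.5, -0.4]
gripper_width: 17.3
t 4.5 tcp [423.3  62.6  32.9] yaw 3.69 need tool [128.  111.3  -7.6] w 17.3 F [-0.7  0.5 -0.4]
```

```bash
python3 -c "
from h import *
f=optics.grab_frame('side');a=cv2.resize(f['color'][170:270,230:350],(480,400))[:,:,::-1]
f=optics.grab_frame('top');b=cv2.resize(f['color'][180:280,180:300],(480,400))[:,:,::-1]
cv2.imwrite('pics/s2.png',np.vstack([a,b])[:, :][:800]);cv2.imwrite('pics/s2.png',cv2.resize(np.hstack([a,b]),(800,333)))
show(f,{'red':16}); go(0,0,0)"
```

```text
t 4.7 tcp [427.3  62.2  36.1] yaw 3.7 need tool [-430.6   34.5   33.7] w 9.6 F [0.4 0.2 0.4]
```

View pics/s2.png

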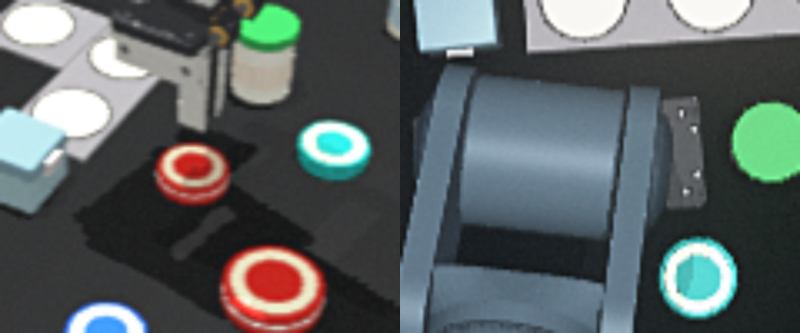

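```bash
python3 -c "
from h import *
f=optics.grab_frame('side');go(0,0,0);s=arm.state()
print('tip px',proj(f,s['tcp_pos']),'plus x-20',proj(f,np.array(s['tcp_pos'])-[20,0,0]));print(blobs(f,'red'));print(ray(f,287.4,219.5,16), ray(f,287.3,221.5,8))
cv2.imwrite('pics/s3.png',cv2.resize(f['color'][180:240,250:330],(800,600))[:,:,::-1])"
```

```text
t 4.7 tcp [426.3  62.3  34.8] yaw 3.7 need tool [-429.5   34.7   33.3] w 5.3 F [ 0.3  0.6 -0.1]
tip px (np.float64(288.6503415034769), np.float64(214.0334812473223)) plus x-20 (np.float64(295.09282621019827), np.float64(216.88520121443597))
[(13.989162561576356, 339.68210180623976, 1522.5, (0, 304, 40, 72)), (310.5995670995671, 266.5800865800866, 154.0, (297, 262, 29, 10)), (311.4902644580064, 255.2098227259517, 573.5, (296, 244, 32, 24)), (287.5853018372703, 219.41994750656167, 63.5, (282, 216, 12, 8)), (287.37229437229433, 222.04545454545453, 308.0, (277, 214, 22, 18))]
[427.78222597  64.3965738   16.        ] [428.10029155  63.61486168   8.        ]
```

View pics/s3.png

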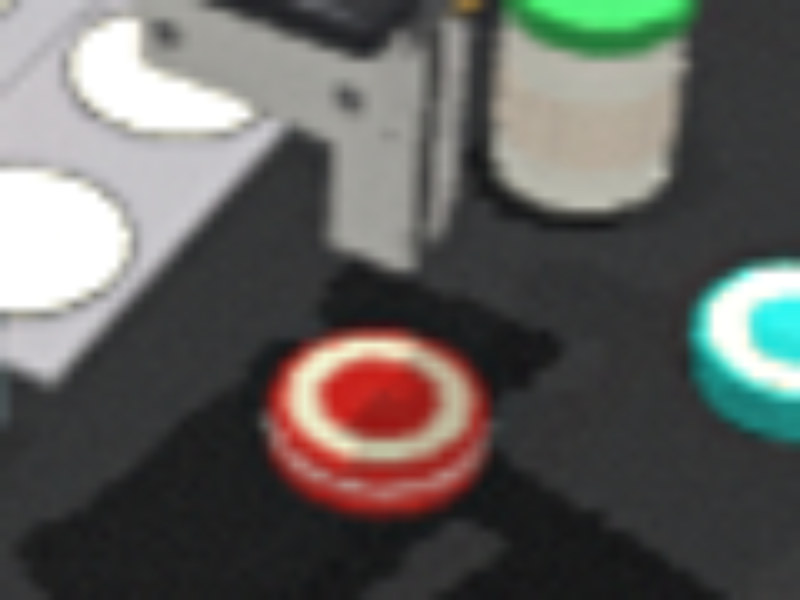

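In the crop the dish sits unmoved at about px (287,221). The fingertips show at px ~(289,206), while the reported TCP projects to (289,214). So the tips are really about 25 mm higher than reported, and they shut above the dish. I'll reopen, lower in small steps, and check by picture and force.

```bash
python3 -m inch '{"travel":[[0,0,0],[0,0,0],[0,0,0],[0,0,0],[0,0,6],[0,0,6],[0,0,6],[0,0,6],[0,0,6],[0,0,0]],"dr":[[0,0,0],[0,0,0],[0,0,0],[0,0,0],[0,0,0],[0,0,0],[0,0,0],[0,0,0],[0,0,0],[0,0,0]]}' 1 20
python3 -m inch '{"travel":[[0,0,3],[0,0,2],[0,0,0],[0,0,0],[0,0,0],[0,0,0],[0,0,0],[0,0,0],[0,0,0],[0,0,0]],"dr":[[0,0,0],[0,0,0],[0,0,0],[0,0,0],[0,0,0],[0,0,0],[0,0,0],[0,0,0],[0,0,0],[0,0,0]]}'
python3 -c "
from h import *
for i in range(4):go(425.2,62.9,0);f=optics.grab_frame('side')
s=arm.state();print(s['joint_pos'])
cv2.imwrite('pics/s4.png',cv2.resize(f['color'][180:240,250:330],(800,600))[:,:,::-1])"
```

```text
time: 5.7
tcp_pos: [423.8, 62.6, 2.3]
tcp_rot: [[0.998, 0.064, -0.002], [0.064, -0.998, 0.0], [-0.002, -0.0, -1.0]]
force: [0.2, 0.9, 0.0]
gripper_width: 82.2
time: 6.7
tcp_pos: [424.8, 62.5, -1.6]
tcp_rot: [[0.998, 0.064, 0.0], [0.064, -0.998, 0.0], [0.0, -0.0, -1.0]]
force: [0.7, -0.2, 0.1]
gripper_width: 93.9
t 6.7 tcp [424.8  62.5  -1.6] yaw 3.7 need tool [ 0.5 -0.4 -1.6] w 93.9 F [ 0.7 -0.2  0.1]
t 6.8 tcp [424.7  62.5  -1.6] yaw 3.7 need tool [ 0.5 -0.4 -1.6] w 94.0 F [ 0.3  0.1 -0.5]
t 6.8 tcp [424.7  62.5  -1.6] yaw 3.7 need tool [ 0.5 -0.4 -1.6] w 94.1 F [-0.8 -0.2 -0.7]
t 6.8 tcp [424.7  62.5  -1.7] yaw 3.7 need tool [ 0.5 -0.3 -1.7] w 94.5 F [-0.5  0.   0.6]
[-1.19301502e-01 -3.01682829e-02  2.21445864e+00 -1.68983787e-05
  9.57306150e-01  1.38694144e+00]
```

View pics/s4.png

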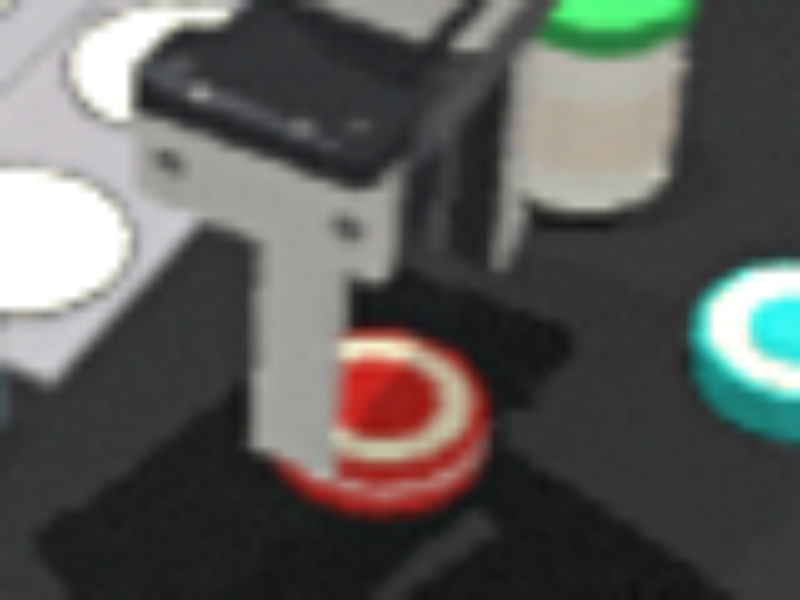

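The tip is at px (279,226). With no force at reported z −1.6, the true tip height is about 27 mm. I'll go down 20 more.

```bash
python3 -m inch '{"travel":[[0,0,4],[0,0,4],[0,0,4],[0,0,4],[0,0,4],[0,0,1],[0,0,0],[0,0,0],[0,0,0],[0,0,0]],"dr":[[0,0,0],[0,0,0],[0,0,0],[0,0,0],[0,0,0],[0,0,0],[0,0,0],[0,0,0],[0,0,0],[0,0,0]]}' 
python3 -c "
from h import *
f=optics.grab_frame('side');go(425.2,62.9,0)
cv2.imwrite('pics/s5.png',cv2.resize(f['color'][180:240,250:330],(800,600))[:,:,::-1])"
```

```text
time: 7.9
tcp_pos: [424.9, 62.5, -22.5]
tcp_rot: [[0.998, 0.065, 0.0], [0.065, -0.998, -0.0], [0.0, 0.0, -1.0]]
force: [-0.4, -0.4, -0.6]
gripper_width: 93.8
t 8.0 tcp [424.9  62.5 -22.5] yaw 3.7 need tool [  0.3  -0.4 -22.5] w 93.8 F [-0.5 -0.3  0.2]
```

View pics/s5.png

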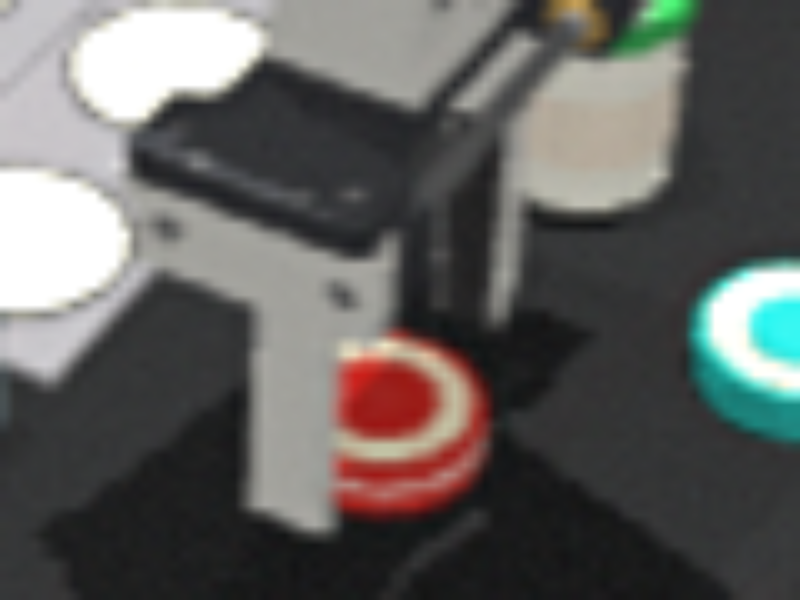

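The tips are now below the dish top, at px ~(279,232). Closing and lifting a little.

```bash
python3 -m inch '{"travel":[[0,0,0],[0,0,0],[0,0,0],[0,0,0],[0,0,0],[0,0,0],[0,0,0],[0,0,0],[0,0,-10],[0,0,-20]],"dr":[[0,0,0],[0,0,0],[0,0,0],[0,0,0],[0,0,0],[0,0,0],[0,0,0],[0,0,0],[0,0,0],[0,0,0]]}' 0 20
python3 -c "
from h import *
f=optics.grab_frame('side');go(558.2,-40.2,20);print(blobs(f,'red')[3:])"
```

```text
time: 8.95
tcp_pos: [423.1, 62.7, 6.8]
tcp_rot: [[0.998, 0.064, -0.004], [0.064, -0.998, 0.0], [-0.004, -0.001, -1.0]]
force: [0.3, 0.1, -0.8]
gripper_width: 56.9
t 9.0 tcp [426.8  62.3  10.7] yaw 3.71 need tool [124.6 110.8  -8.7] w 57.1 F [ 2.5 -0.4  1.1]
[(291.0965645311049, 216.15413184772515, 179.5, (279, 207, 21, 16))]
```

```bash
python3 -m inch '{"travel":[[10,8,-10],[20,18,-5],[20,18,0],[20,18,0],[20,18,0],[20,18,0],[15,13,0],[0,0,0],[0,0,0],[0,0,0]],"dr":[[0,0,0],[0,0,0],[0,0,0],[0,0,0],[0,0,0],[0,0,0],[0,0,0],[0,0,0],[0,0,0],[0,0,0]]}'
python3 -c "
from h import *
f=optics.grab_frame('side');go(558.2,-40.6,-16)
f=optics.grab_frame('top');print(blobs(f,'red'))"
```

```text
time: 10.0
tcp_pos: [555.7, -39.7, 21.9]
tcp_rot: [[0.998, 0.065, -0.001], [0.065, -0.998, 0.0], [-0.001, -0.001, -1.0]]
force: [0.2, 0.2, 0.0]
gripper_width: 57.2
t 10.1 tcp [555.7 -39.6  22. ] yaw 3.73 need tool [ 2.5  1.2 38. ] w 57.3 F [ 0.4 -0.4 -0.5]
[(198.38698140200285, 278.54077253218884, 233.0, (190, 270, 18, 18)), (196.99699924981246, 277.8557139284821, 666.5, (183, 263, 29, 31))]
```

```bash
python3 -m inch '{"travel":[[2.4,1.1,8],[0,0,10],[0,0,8],[0,0,5],[0,0,3],[0,0,2],[0,0,1],[0,0,0],[0,0,0],[0,0,0]],"dr":[[0,0,0],[0,0,0],[0,0,0],[0,0,0],[0,0,0],[0,0,0],[0,0,0],[0,0,0],[0,0,0],[0,0,0]]}'
python3 -c "
from h import *
go(558.2,-40.6,-16)"
```

```text
time: 11.1
tcp_pos: [559.3, -41.2, -14.4]
tcp_rot: [[0.998, 0.064, 0.001], [0.064, -0.998, -0.0], [0.001, 0.0, -1.0]]
force: [0.6, -0.2, -1.0]
gripper_width: 57.2
t 11.1 tcp [559.3 -41.2 -14.4] yaw 3.7 need tool [-1.1 -0.7  1.6] w 57.2 F [ 0.6 -0.2 -1. ]
```

```bash
python3 -m inch '{"travel":[[-0.6,-0.4,0.6],[0,0,0.6],[0,0,0.4],[0,0,0],[0,0,0],[0,0,0],[0,0,0],[0,0,0],[0,0,0],[0,0,0]],"dr":[[0,0,0],[0,0,0],[0,0,0],[0,0,0],[0,0,0],[0,0,0],[0,0,0],[0,0,0],[0,0,0],[0,0,0]]}'
python3 -c "
from h import *
go(558.2,-40.6,-16);f=optics.grab_frame('side');go(558.2,-40.6,-16)
cv2.imwrite('pics/s6.png',cv2.resize(f['color'][150:230,220:320],(750,600))[:,:,::-1])"
```

```text
time: 12.1
tcp_pos: [558.5, -40.8, -16.2]
tcp_rot: [[0.998, 0.064, 0.0], [0.064, -0.998, -0.0], [0.0, 0.0, -1.0]]
force: [0.1, -0.5, -0.4]
gripper_width: 57.1
t 12.1 tcp [558.5 -40.8 -16.2] yaw 3.7 need tool [-0.3 -0.2 -0.2] w 57.1 F [ 0.1 -0.5 -0.4]
t 12.2 tcp [558.5 -40.8 -16.2] yaw 3.7 need tool [-0.3 -0.2 -0.2] w 57.2 F [-0.4 -0.3 -0.2]
```

View pics/s6.png

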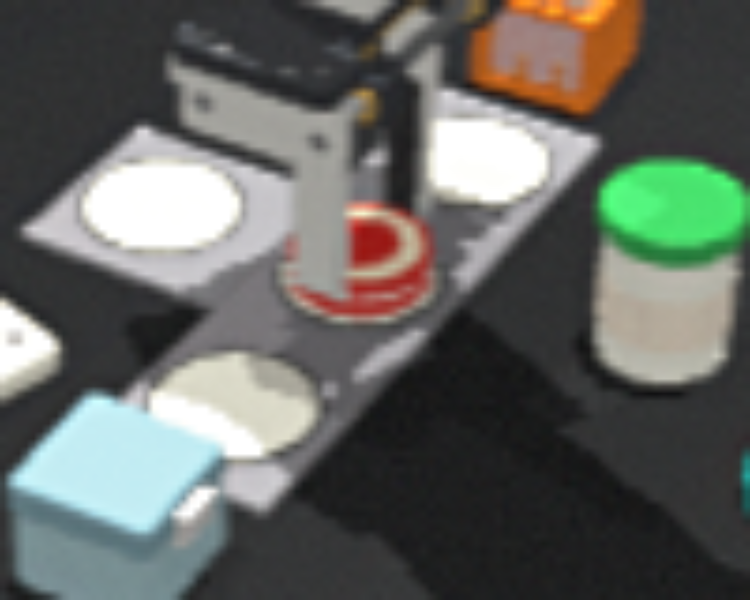

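The dish sits on the middle spot with its white rim visible evenly around it. Releasing, going up, then heading for blue.

```bash
python3 -m inch '{"travel":[[0,0,0],[0,0,0],[0,0,0],[0,0,0],[0,0,0],[0,0,0],[0,0,-10],[0,0,-30],[0,0,-35],[0,0,-25]],"dr":[[0,0,0],[0,0,0],[0,0,0],[0,0,0],[0,0,0],[0,0,0],[0,0,0],[0,0,0],[0,0,0],[0,0,0]]}' 1
python3 -m inch '{"travel":[[-14,-32,0],[-19,-38,0],[-19,-38,0],[-19,-38,0],[-19,-38,0],[-19,-38,0],[-19,-38,0],[-17,-34,0],[0,0,0],[0,0,0]],"dr":[[0,0,0],[0,0,0],[0,0,0],[0,0,0],[0,0,0],[0,0,0],[0,0,0],[0,0,0],[0,0,0],[0,0,0]]}'
python3 -c "
from h import *
go(383.6,248.4,-22.5);f=optics.grab_frame('top');show(f,{'red':22,'blue':16});f=optics.grab_frame('side');show(f,{'red':22})"
```

```text
time: 13.15
tcp_pos: [559.5, -41.0, 86.8]
tcp_rot: [[0.998, 0.064, 0.003], [0.064, -0.998, -0.001], [0.003, 0.001, -1.0]]
force: [0.5, -0.2, -0.3]
gripper_width: 93.7
time: 14.15
tcp_pos: [394.8, 243.7, 84.4]
tcp_rot: [[0.998, 0.066, 0.001], [0.066, -0.998, 0.0], [0.001, 0.0, -1.0]]
force: [0.7, -0.3, -1.7]
gripper_width: 94.0
t 14.2 tcp [394.8 243.7  84.4] yaw 3.81 need tool [-11.   -5.4 106.9] w 94.0 F [ 0.7 -0.3 -1.7]
red [198.2 278.5 744. ] (183, 263, 31, 32) [308.5 141.3]
red [273.4 174.6 414. ] (262, 163, 24, 24) [558.8 -41.3]
red [  14.   339.7 1523.5] (0, 304, 40, 72) [679.8 682.1]
red [310.3 266.9 136. ] (297, 262, 28, 10) [293.  182.1]
red [311.5 254.9 582.5] (296, 243, 32, 25) [309.2 146.9]
```

Red measures (558.8,-41.3), within about 1 mm of the spot. Now I'll descend on blue.

```bash
python3 -m inch '{"travel":[[-11,-5,0],[0,0,15],[0,0,25],[0,0,25],[0,0,18],[0,0,10],[0,0,6],[0,0,4],[0,0,2],[0,0,0]],"dr":[[0,0,0],[0,0,0],[0,0,0],[0,0,0],[0,0,0],[0,0,0],[0,0,0],[0,0,0],[0,0,0],[0,0,0]]}'
python3 -m inch '{"travel":[[0,0,0],[0,0,0],[0,0,0],[0,0,0],[0,0,0],[0,0,0],[0,0,0],[0,0,0],[0,0,0],[0,0,0]],"dr":[[0,0,0],[0,0,0],[0,0,0],[0,0,0],[0,0,0],[0,0,0],[0,0,0],[0,0,0],[0,0,0],[0,0,0]]}'
python3 -c "
from h import *
go(383.7,248.4,-22.5);f=optics.grab_frame('side');go(383.7,248.4,-22.5);show(f,{'blue':16})"
```

```text
time: 15.25
tcp_pos: [383.9, 247.7, -20.8]
tcp_rot: [[0.998, 0.064, 0.001], [0.064, -0.998, 0.0], [0.001, -0.0, -1.0]]
force: [0.5, -0.2, -0.2]
gripper_width: 94.4
time: 16.25
tcp_pos: [383.5, 247.5, -21.3]
tcp_rot: [[0.998, 0.064, -0.0], [0.064, -0.998, -0.0], [-0.0, 0.0, -1.0]]
force: [-0.2, -0.0, 0.8]
gripper_width: 93.9
t 16.2 tcp [383.5 247.5 -21.3] yaw 3.7 need tool [ 0.3 -0.9  1.2] w 93.9 F [-0.2 -0.   0.8]
t 16.3 tcp [383.5 247.5 -21.2] yaw 3.7 need tool [ 0.2 -0.9  1.3] w 93.5 F [-0.5  0.5  0.2]
blue [261.9 269.5  79.5] (256, 264, 12, 11) [384.6 249.7]
blue [265.4 273.9 242.5] (256, 262, 18, 22) [370.5 256.2]
blue [454.1 115.6 746. ] (423, 104, 55, 23) [ 211.  -833.3]
```

```bash
python3 -m inch '{"travel":[[0,0,0],[0,0,0],[0,0,0],[0,0,0],[0,0,0],[0,0,0],[0,0,0],[0,0,-10],[0,0,-25],[0,0,-35]],"dr":[[0,0,0],[0,0,0],[0,0,0],[0,0,0],[0,0,0],[0,0,0],[0,0,0],[0,0,0],[0,0,0],[0,0,0]]}' 0 20
python3 -m inch '{"travel":[[10,20,0],[18,36,0],[21,40,0],[21,40,0],[21,40,0],[21,40,0],[18,36,0],[14,27,0],[10,15,0],[0,0,0]],"dr":[[0,0,0],[0,0,0],[0,0,0],[0,0,0],[0,0,0],[0,0,0],[0,0,0],[0,0,0],[0,0,0],[0,0,0]]}'
python3 -c "
from h import *
go(558.6,-40.8,1)"
```

```text
time: 17.3
tcp_pos: [381.9, 246.9, 48.6]
tcp_rot: [[0.998, 0.064, -0.004], [0.064, -0.998, -0.001], [-0.004, 0.001, -1.0]]
force: [0.7, 1.5, -0.4]
gripper_width: 56.9
time: 18.3
tcp_pos: [557.3, -37.3, 49.4]
tcp_rot: [[0.998, 0.062, 0.001], [0.062, -0.998, -0.0], [0.001, 0.0, -1.0]]
force: [-0.2, 0.7, -0.6]
gripper_width: 57.0
t 18.3 tcp [557.3 -37.3  49.4] yaw 3.58 need tool [ 1.   3.6 48.4] w 57.0 F [-0.2  0.7 -0.6]
```

```bash
python3 -m inch '{"travel":[[0,2,0],[0,0,10],[0,0,14],[0,0,8],[0,0,4],[0,0,0],[0,0,0],[0,0,0],[0,0,0],[0,0,0]],"dr":[[0,0,0],[0,0,0],[0,0,0],[0,0,0],[0,0,0],[0,0,0],[0,0,0],[0,0,0],[0,0,0],[0,0,0]]}'
python3 -c "
from h import *
go(558.6,-40.8,1);f=optics.grab_frame('side');go(558.6,-40.8,1)"
```

```text
time: 19.3
tcp_pos: [556.6, -38.0, 13.1]
tcp_rot: [[0.998, 0.064, 0.001], [0.064, -0.998, -0.0], [0.001, 0.0, -1.0]]
force: [-0.6, -1.2, -0.6]
gripper_width: 57.3
t 19.3 tcp [556.6 -38.   13.1] yaw 3.69 need tool [ 1.8  2.9 12.1] w 57.3 F [-0.6 -1.2 -0.6]
t 19.4 tcp [556.5 -38.   13. ] yaw 3.7 need tool [ 1.9  2.9 12. ] w 57.2 F [ 0.2 -0.  -0.6]
```

```bash
python3 -m inch '{"travel":[[1.9,2.8,3],[0,0,4],[0,0,2],[0,0,1],[0,0,1],[0,0,0.5],[0,0,0],[0,0,0],[0,0,0],[0,0,0]],"dr":[[0,0,0],[0,0,0],[0,0,0],[0,0,0],[0,0,0],[0,0,0],[0,0,0],[0,0,0],[0,0,0],[0,0,0]]}'
python3 -c "
from h import *
go(558.6,-40.8,1);f=optics.grab_frame('side');go(558.6,-40.8,1)"
```

```text
time: 20.35
tcp_pos: [558.4, -40.6, 1.3]
tcp_rot: [[0.998, 0.065, 0.0], [0.065, -0.998, -0.0], [0.0, 0.0, -1.0]]
force: [-0.2, -0.6, -0.7]
gripper_width: 56.8
t 20.4 tcp [558.4 -40.6   1.3] yaw 3.7 need tool [0.1 0.2 0.3] w 56.8 F [-0.2 -0.6 -0.7]
t 20.4 tcp [558.4 -40.6   1.3] yaw 3.7 need tool [0.2 0.2 0.3] w 57.2 F [ 0.1 -0.5  0. ]
```

```bash
python3 -m inch '{"travel":[[0,0,0.4],[0,0,0],[0,0,0],[0,0,0],[0,0,0],[0,0,0],[0,0,-10],[0,0,-30],[0,0,-35],[0,0,-25]],"dr":[[0,0,0],[0,0,0],[0,0,0],[0,0,0],[0,0,0],[0,0,0],[0,0,0],[0,0,0],[0,0,0],[0,0,0]]}' 1
python3 -m inch '{"travel":[[-3,-25,0],[-5,-45,0],[-5,-48,0],[-5,-48,0],[-5,-48,0],[-5,-48,0],[-5,-48,0],[-5,-48,0],[-5,-40,0],[-3,-24,0]],"dr":[[0,0,0],[0,0,0],[0,0,0],[0,0,0],[0,0,0],[0,0,0],[0,0,0],[0,0,0],[0,0,0],[0,0,0]]}'
python3 -c "
from h import *
go(482.5,376.5,10);f=optics.grab_frame('top');show(f,{'red':22,'blue':38})
b=f['color'][100:230,180:380]
f=optics.grab_frame('side');show(f,{'yellow':70});go(482.5,376.5,10)
a=f['color'][150:280,150:350];cv2.imwrite('pics/s7.png',cv2.resize(np.hstack([a,b]),(800,260))[:,:,::-1])"
```

```text
time: 21.4
tcp_pos: [559.4, -40.8, 103.9]
tcp_rot: [[0.998, 0.065, 0.003], [0.065, -0.998, -0.001], [0.003, 0.001, -1.0]]
force: [0.6, -0.1, -0.5]
gripper_width: 93.9
time: 22.4
tcp_pos: [484.4, 380.5, 101.8]
tcp_rot: [[0.998, 0.067, 0.001], [0.067, -0.998, 0.001], [0.001, -0.001, -1.0]]
force: [-0.1, 0.6, 0.4]
gripper_width: 94.3
t 22.4 tcp [484.4 380.5 101.8] yaw 3.85 need tool [-2.3  3.9 91.8] w 94.3 F [-0.1  0.6  0.4]
red [198.2 278.5 744.5] (183, 263, 31, 32) [308.5 141.3]
blue [273.6 174.  416.5] (262, 163, 24, 23) [558.3 -40.9]
yellow [  27.3  352.2 3754.5] (0, 298, 75, 86) [593.8 689.4]
yellow [190.5 271.9 486. ] (177, 261, 28, 23) [481.4 383.5]
t 22.5 tcp [484.5 380.2 101.7] yaw 3.93 need tool [-2.3  3.7 91.7] w 94.3 F [ 0.4  0.6 -0.1]
```

View pics/s7.png

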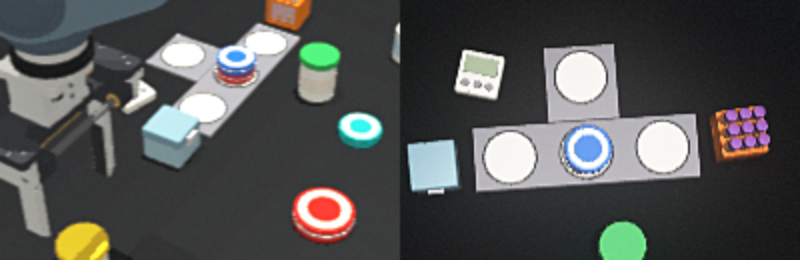

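The stack looks square: blue (558.3,-40.9) over red (558.8,-41.3), and the timer is untouched. Now down over the yellow cup.

```bash
python3 -m inch '{"travel":[[-2.3,3.5,0],[0,0,0],[0,0,10],[0,0,20],[0,0,20],[0,0,20],[0,0,18],[0,0,10],[0,0,7],[0,0,0]],"dr":[[0,0,0],[0,0,0],[0,0,0],[0,0,0],[0,0,0],[0,0,0],[0,0,0],[0,0,0],[0,0,0],[0,0,0]]}'
python3 -c "
from h import *
go(482.5,376.5,-3);f=optics.grab_frame('side');show(f,{'yellow':70});go(482.5,376.5,-3)
cv2.imwrite('pics/s8.png',cv2.resize(f['color'][210:330,120:270],(750,600))[:,:,::-1])"
```

```text
time: 23.5
tcp_pos: [482.8, 373.3, -5.0]
tcp_rot: [[0.998, 0.064, -0.001], [0.064, -0.998, -0.001], [-0.001, 0.001, -1.0]]
force: [-0.2, 0.1, 0.3]
gripper_width: 93.8
t 23.5 tcp [482.8 373.3  -5. ] yaw 3.67 need tool [-0.1 -3.2 -2. ] w 93.8 F [-0.2  0.1  0.3]
yellow [  27.3  352.2 3745. ] (0, 298, 74, 86) [593.8 689.5]
yellow [192.9 272.7 371.5] (181, 261, 24, 23) [475.6 382.1]
t 23.6 tcp [483.4 373.7  -4.1] yaw 3.67 need tool [-0.7 -2.9 -1.1] w 94.0 F [-0.3 -0.2  0.9]
```

View pics/s8.png

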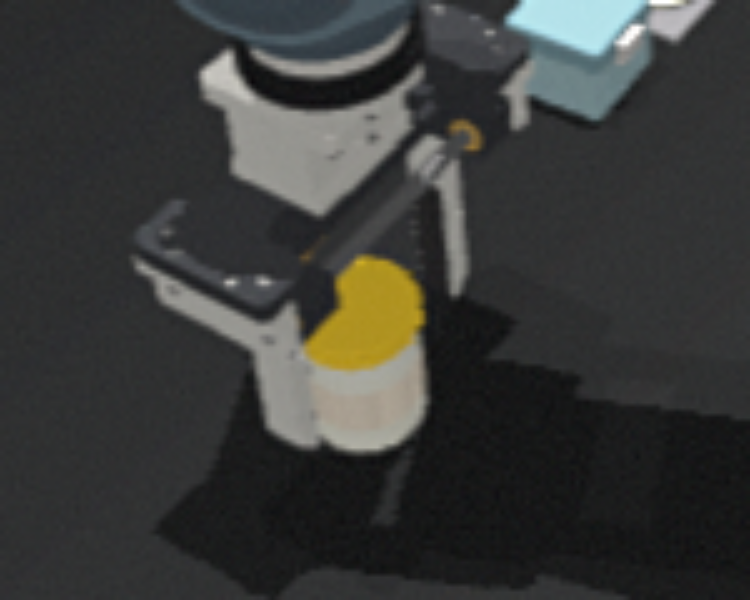

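The fingers straddle the yellow cup body. Closing and lifting 60 mm.

```bash
python3 -m inch '{"travel":[[-0.5,-2.9,0],[0,0,0],[0,0,0],[0,0,0],[0,0,0],[0,0,0],[0,0,0],[0,0,0],[0,0,0],[0,0,0]],"dr":[[0,0,0],[0,0,0],[0,0,0],[0,0,0],[0,0,0],[0,0,0],[0,0,0],[0,0,0],[0,0,0],[0,0,0]]}' 0 20
python3 -c "
from h import *
go(482.5,376.5,-3);f=optics.grab_frame('top');go(482.5,376.5,-3)"
python3 -m inch '{"travel":[[0,0,-5],[0,0,-20],[0,0,-30],[0,0,-35],[0,0,-25],[5,12,-5],[0,25,0],[0,40,0],[0,40,0],[0,40,0]],"dr":[[0,0,0],[0,0,0],[0,0,0],[0,0,0],[0,0,0],[0,0,0],[0,0,0],[0,0,0],[0,0,0],[0,0,0]]}'
python3 -c "
from h import *
go(564.4,-135.5,30)"
```

```text
time: 24.55
tcp_pos: [482.7, 376.9, -4.0]
tcp_rot: [[0.998, 0.064, 0.0], [0.064, -0.998, 0.0], [0.0, -0.0, -1.0]]
force: [0.4, 0.7, 1.9]
gripper_width: 55.4
t 24.6 tcp [482.7 376.9  -4. ] yaw 3.7 need tool [-0.2  0.4 -1. ] w 55.4 F [0.4 0.7 1.9]
t 24.6 tcp [482.6 376.9  -3.9] yaw 3.7 need tool [-0.2  0.4 -0.9] w 55.4 F [-0.6  2.1  1.4]
time: 25.6
tcp_pos: [496.4, 217.9, 114.0]
tcp_rot: [[0.998, 0.065, -0.003], [0.065, -0.998, -0.001], [-0.003, 0.001, -1.0]]
force: [0.7, -0.2, -0.6]
gripper_width: 55.5
t 25.6 tcp [496.4 217.9 114. ] yaw 3.71 need tool [ 45.3 357.   84.2] w 55.5 F [ 0.7 -0.2 -0.6]
```

```bash
python3 -m inch '{"travel":[[5,42,0],[5,42,0],[5,42,0],[5,42,0],[5,42,0],[5,42,0],[5,42,0],[5,32,0],[3,20,0],[2,10,0]],"dr":[[0,0,0],[0,0,0],[0,0,0],[0,0,0],[0,0,0],[0,0,0],[0,0,0],[0,0,0],[0,0,0],[0,0,0]]}'
python3 -m inch '{"travel":[[0,0,0],[0,0,10],[0,0,20],[0,0,20],[0,0,20],[0,0,14],[0,0,6],[0,0,0],[0,0,0],[0,0,0]],"dr":[[0,0,0],[0,0,0],[0,0,0],[0,0,0],[0,0,0],[0,0,0],[0,0,0],[0,0,0],[0,0,0],[0,0,0]]}'
python3 -c "
from h import *
go(564.6,-134.9,2.2);f=optics.grab_frame('side');go(564.6,-134.9,2.2)"
```

```text
time: 26.6
tcp_pos: [564.7, -133.5, 114.6]
tcp_rot: [[0.998, 0.063, -0.002], [0.063, -0.998, 0.001], [-0.002, -0.001, -1.0]]
force: [-0.1, 0.8, -0.8]
gripper_width: 55.6
time: 27.6
tcp_pos: [566.4, -132.3, 27.0]
tcp_rot: [[0.998, 0.065, 0.002], [0.065, -0.998, -0.001], [0.002, 0.001, -1.0]]
force: [-0.0, 0.0, -0.6]
gripper_width: 55.4
t 27.6 tcp [ 566.4 -132.3   27. ] yaw 3.7 need tool [-2.   2.5 24.8] w 55.4 F [-0.   0.  -0.6]
t 27.6 tcp [ 566.3 -132.3   26.9] yaw 3.7 need tool [-1.9  2.5 24.7] w 55.3 F [-0.1 -0.3  0. ]
```

```bash
python3 -m inch '{"travel":[[-1.5,2.5,4],[0,0,7],[0,0,6],[0,0,4],[0,0,2],[0,0,1],[0,0,0],[0,0,0],[0,0,0],[0,0,0]],"dr":[[0,0,0],[0,0,0],[0,0,0],[0,0,0],[0,0,0],[0,0,0],[0,0,0],[0,0,0],[0,0,0],[0,0,0]]}'
python3 -c "
from h import *
go(564.6,-134.9,2.2);f=optics.grab_frame('side');go(564.6,-134.9,2.2)
cv2.imwrite('pics/s9.png',cv2.resize(f['color'][110:230,220:370],(750,600))[:,:,::-1])"
```

```text
time: 28.65
tcp_pos: [564.3, -134.6, 2.1]
tcp_rot: [[0.998, 0.064, 0.0], [0.064, -0.998, -0.0], [0.0, 0.0, -1.0]]
force: [-0.5, 1.7, 2.0]
gripper_width: 55.6
t 28.6 tcp [ 564.3 -134.6    2.1] yaw 3.7 need tool [ 0.2  0.3 -0.1] w 55.6 F [-0.5  1.7  2. ]
t 28.7 tcp [ 564.3 -134.6    2.1] yaw 3.7 need tool [ 0.2  0.3 -0.1] w 55.3 F [0.1 0.4 1. ]
```

View pics/s9.png

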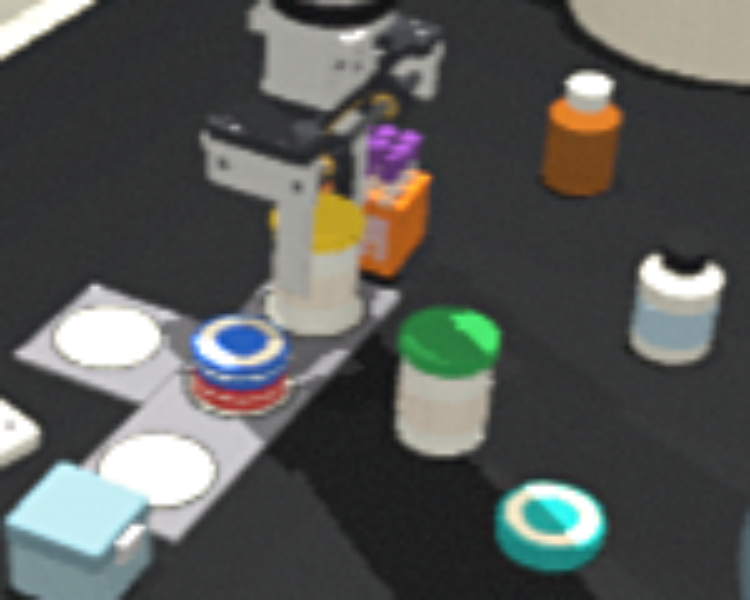

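The yellow cup stands on the right spot, upright. Releasing with a limited opening because the rack is close.

```bash
python3 -m inch '{"travel":[[0,0,0],[0,0,0],[0,0,0],[0,0,0],[0,0,0],[0,0,-5],[0,0,-15],[0,0,-30],[0,0,-30],[0,0,-25]],"dr":[[0,0,0],[0,0,0],[0,0,0],[0,0,0],[0,0,0],[0,0,0],[0,0,0],[0,0,0],[0,0,0],[0,0,0]]}' 0.8
python3 -m inch '{"travel":[[-10,-5,0],[-25,-14,0],[-30,-16,0],[-30,-16,0],[-20,-10,0],[-5,-3,0],[0,0,0],[0,0,0],[0,0,15],[0,0,15]],"dr":[[0,0,0],[0,0,0],[0,0,0],[0,0,0],[0,0,0],[0,0,0],[0,0,0],[0,0,0],[0,0,0],[0,0,0]]}' 1
python3 -c "
from h import *
go(440.4,-79,-3);f=optics.grab_frame('top');show(f,{'yellow':76});go(440.4,-78.6,-3)"
```

```text
time: 29.7
tcp_pos: [565.0, -134.9, 110.1]
tcp_rot: [[0.998, 0.065, 0.003], [0.065, -0.998, -0.001], [0.003, 0.001, -1.0]]
force: [0.8, -1.0, 1.1]
gripper_width: 75.6
time: 30.7
tcp_pos: [441.7, -79.2, 77.1]
tcp_rot: [[0.998, 0.064, 0.002], [0.064, -0.998, -0.001], [0.002, 0.001, -1.0]]
force: [0.1, -0.0, 0.0]
gripper_width: 94.2
t 30.7 tcp [441.7 -79.2  77.1] yaw 3.68 need tool [-1.5 -0.3 80.1] w 94.2 F [ 0.1 -0.   0. ]
yellow [316.2 165.7 232. ] (304, 157, 22, 21) [ 572.2 -139. ]
t 30.8 tcp [439.5 -78.3  74.2] yaw 3.68 need tool [ 1.1  0.5 77.2] w 94.1 F [-0.8  0.5 -1.8]
```

```bash
python3 -m inch '{"travel":[[0,0,10],[0,0,18],[0,0,18],[0,0,14],[0,0,10],[0,0,7],[0,0,0],[0,0,0],[0,0,0],[0,0,0]],"dr":[[0,0,0],[0,0,0],[0,0,0],[0,0,0],[0,0,0],[0,0,0],[0,0,0],[0,0,0],[0,0,0],[0,0,0]]}'
python3 -c "
from h import *
f=optics.grab_frame('side');go(440.4,-78.6,-4);show(f,{'green':70,'yellow':76})"
```

```text
time: 31.75
tcp_pos: [440.8, -78.7, 0.5]
tcp_rot: [[0.998, 0.065, 0.001], [0.065, -0.998, -0.001], [0.001, 0.001, -1.0]]
force: [0.5, 1.0, 0.3]
gripper_width: 94.2
t 31.8 tcp [ 4.407e+02 -7.860e+01  4.000e-01] yaw 3.7 need tool [-0.3 -0.   4.4] w 93.8 F [ 0.7 -0.  -1. ]
green [313.  179.  104.5] (307, 173, 13, 12) [429.  -71.6]
yellow [  27.3  352.3 3750.5] (0, 298, 75, 86) [588.7 690.3]
yellow [282.3 154.  178. ] (273, 148, 20, 13) [ 565.3 -124.6]
```

```bash
python3 -m inch '{"travel":[[-0.3,0,2.4],[0,0,2],[0,0,0],[0,0,0],[0,0,0],[0,0,0],[0,0,0],[0,0,0],[0,0,0],[0,0,0]],"dr":[[0,0,0],[0,0,0],[0,0,0],[0,0,0],[0,0,0],[0,0,0],[0,0,0],[0,0,0],[0,0,0],[0,0,0]]}' 0 20
python3 -c "
from h import *
go(440.4,-78.6,-4)"
python3 -m inch '{"travel":[[0,0,-5],[0,0,-20],[0,0,-30],[0,0,-35],[0,0,-15],[0,0,-5],[10,-10,0],[20,-21,0],[25,-26,0],[25,-26,0]],"dr":[[0,0,0],[0,0,0],[0,0,0],[0,0,0],[0,0,0],[0,0,0],[0,0,0],[0,0,0],[0,0,0],[0,0,0]]}'
python3 -c "
from h import *
go(552.4,54.8,30)"
```

```text
time: 32.8
tcp_pos: [440.0, -78.4, -4.5]
tcp_rot: [[0.998, 0.065, 0.0], [0.065, -0.998, -0.0], [0.0, 0.0, -1.0]]
force: [-0.2, -0.6, 0.1]
gripper_width: 55.6
t 32.8 tcp [440.  -78.4  -4.5] yaw 3.7 need tool [ 0.4  0.2 -0.5] w 55.6 F [-0.2 -0.6  0.1]
time: 33.8
tcp_pos: [514.3, 10.7, 104.3]
tcp_rot: [[0.998, 0.064, -0.002], [0.064, -0.998, 0.0], [-0.002, -0.0, -1.0]]
force: [0.1, -0.6, -1.2]
gripper_width: 55.5
t 33.8 tcp [514.3  10.7 104.3] yaw 3.66 need tool [ 41.  -41.6  74.3] w 55.5 F [ 0.1 -0.6 -1.2]
```

```bash
python3 -m inch '{"travel":[[18,-18,0],[14,-14,0],[6,-7,0],[2.5,-2.5,0],[0,0,10],[0,0,20],[0,0,20],[0,0,18],[0,0,8],[0,0,0]],"dr":[[0,0,0],[0,0,0],[0,0,0],[0,0,0],[0,0,0],[0,0,0],[0,0,0],[0,0,0],[0,0,0],[0,0,0]]}'
python3 -m inch '{"travel":[[0,0,4],[0,0,4],[0,0,0],[0,0,0],[0,0,0],[0,0,0],[0,0,0],[0,0,0],[0,0,0],[0,0,0]],"dr":[[0,0,0],[0,0,0],[0,0,0],[0,0,0],[0,0,0],[0,0,0],[0,0,0],[0,0,0],[0,0,0],[0,0,0]]}'
python3 -c "
from h import *
go(552.0,54.8,1.6)"
```

```text
time: 34.8
tcp_pos: [550.5, 53.1, 27.8]
tcp_rot: [[0.998, 0.064, -0.003], [0.064, -0.998, 0.0], [-0.003, -0.001, -1.0]]
force: [-0.6, -0.4, -1.1]
gripper_width: 55.4
time: 35.8
tcp_pos: [552.2, 53.6, 21.4]
tcp_rot: [[0.998, 0.064, -0.0], [0.064, -0.998, 0.0], [-0.0, -0.0, -1.0]]
force: [-0.6, 0.6, -0.2]
gripper_width: 55.9
t 35.8 tcp [552.2  53.6  21.4] yaw 3.7 need tool [-0.1 -1.2 19.8] w 55.9 F [-0.6  0.6 -0.2]
```

```bash
python3 -m inch '{"travel":[[-0.1,-1.2,4],[0,0,6],[0,0,5],[0,0,3],[0,0,1],[0,0,0.6],[0,0,0],[0,0,0],[0,0,0],[0,0,0]],"dr":[[0,0,0],[0,0,0],[0,0,0],[0,0,0],[0,0,0],[0,0,0],[0,0,0],[0,0,0],[0,0,0],[0,0,0]]}'
python3 -c "
from h import *
go(552.0,54.8,1.6)"
```

```text
time: 36.8
tcp_pos: [552.2, 54.8, 2.0]
tcp_rot: [[0.998, 0.064, 0.0], [0.064, -0.998, -0.0], [0.0, 0.0, -1.0]]
force: [-0.3, -0.3, -0.9]
gripper_width: 55.2
t 36.8 tcp [552.2  54.8   2. ] yaw 3.7 need tool [-0.2 -0.   0.4] w 55.2 F [-0.3 -0.3 -0.9]
```

```bash
python3 -m inch '{"travel":[[0,0,0.3],[0,0,0],[0,0,0],[0,0,0],[0,0,0],[0,0,-5],[0,0,-15],[0,0,-30],[0,0,-30],[0,0,-25]],"dr":[[0,0,0],[0,0,0],[0,0,0],[0,0,0],[0,0,0],[0,0,0],[0,0,0],[0,0,0],[0,0,0],[0,0,0]]}' 0.8
python3 -m inch '{"travel":[[-12,15,0],[-22,30,0],[-27,37,0],[-27,37,0],[-27,37,0],[-27,37,0],[-25,35,0],[-20,28,0],[-12,17,0],[-6,8,0]],"dr":[[0,0,0],[0,0,0],[0,0,0],[0,0,0],[0,0,0],[0,0,0],[0,0,0],[0,0,0],[0,0,0],[0,0,0]]}' 1
python3 -c "
from h import *
f=optics.grab_frame('top');show(f,{'yellow':76,'green':76,'blue':38});go(366,-238.6,-4)
cv2.imwrite('pics/s10.png',cv2.resize(f['color'][100:300,170:440],(800,593))[:,:,::-1])"
```

```text
time: 37.8
tcp_pos: [552.9, 54.8, 109.8]
tcp_rot: [[0.998, 0.065, 0.003], [0.065, -0.998, -0.0], [0.003, 0.0, -1.0]]
force: [0.9, -0.9, 0.2]
gripper_width: 75.4
time: 38.8
tcp_pos: [365.1, -240.6, 107.9]
tcp_rot: [[0.998, 0.062, 0.001], [0.062, -0.998, -0.002], [0.001, 0.002, -1.0]]
force: [0.5, 0.1, -0.7]
gripper_width: 94.1
yellow [313.7 169.3 416.5] (302, 157, 24, 25) [ 563.9 -133.1]
green [233.6 174.4 416. ] (222, 163, 24, 24) [552.5  54.2]
blue [273.5 174.  416. ] (262, 163, 24, 23) [558.2 -40.8]
t 38.9 tcp [ 365.  -240.8  107.7] yaw 3.57 need tool [  1.1  -2.3 111.7] w 94.4 F [-0.8  0.3  0.2]
```

View pics/s10.png

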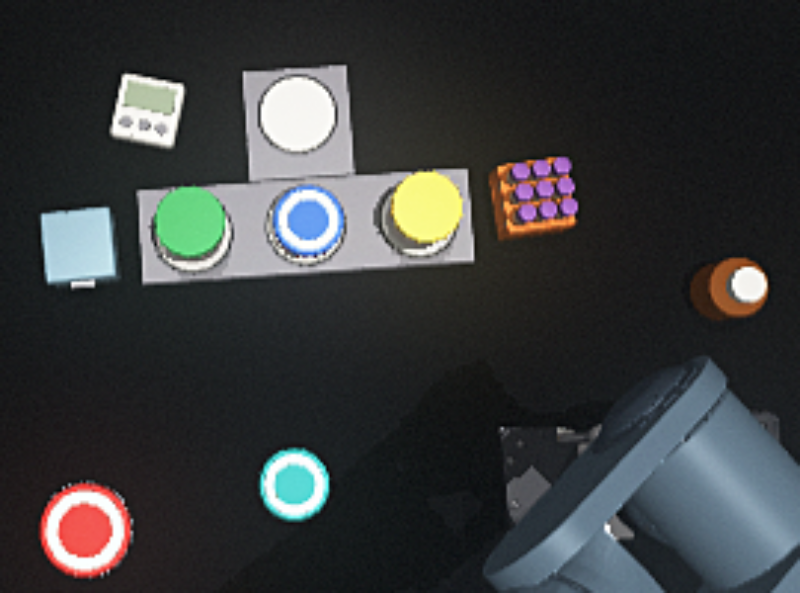

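Top view: green sits at (552.5,54.2), blue at (558.2,-40.8) and yellow at (563.9,-133.1), which reads about 2 mm off and I'll recheck later. Bystanders are unmoved. Now the diluent.

```bash
python3 -m inch '{"travel":[[1.1,-2.3,0],[0,0,15],[0,0,20],[0,0,22],[0,0,20],[0,0,15],[0,0,8],[0,0,0],[0,0,0],[0,0,0]],"dr":[[0,0,0],[0,0,0],[0,0,0],[0,0,0],[0,0,0],[0,0,0],[0,0,0],[0,0,0],[0,0,0],[0,0,0]]}'
python3 -c "
from h import *
f=optics.grab_frame('side');go(366,-238.6,-10)
cv2.imwrite('pics/s11.png',cv2.resize(f['color'][110:230,220:390],(800,565))[:,:,::-1])"
```

```text
time: 39.85
tcp_pos: [367.3, -236.9, 7.5]
tcp_rot: [[0.998, 0.065, 0.001], [0.065, -0.998, -0.001], [0.001, 0.001, -1.0]]
force: [-0.5, -0.8, 0.6]
gripper_width: 93.9
t 39.9 tcp [ 367.2 -237.     7.5] yaw 3.71 need tool [-1.3  1.5 17.5] w 94.3 F [ 0.2 -0.1  0.6]
```

View pics/s11.png

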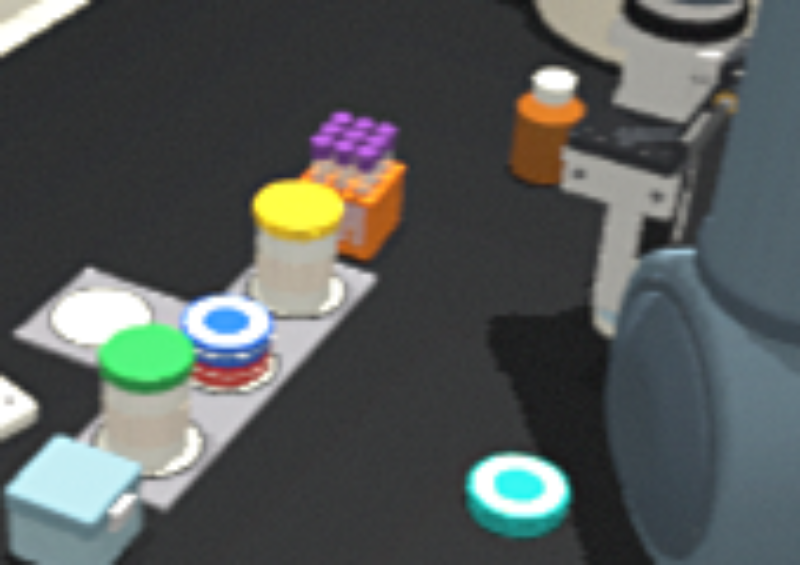

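Scene intact; the fingers are around the diluent, which is hidden behind the arm. I'll finish the descent and grip.

```bash
python3 -m inch '{"travel":[[-1.3,1.5,5],[0,0,6],[0,0,4],[0,0,2.5],[0,0,0],[0,0,0],[0,0,0],[0,0,0],[0,0,0],[0,0,0]],"dr":[[0,0,0],[0,0,0],[0,0,0],[0,0,0],[0,0,0],[0,0,0],[0,0,0],[0,0,0],[0,0,0],[0,0,0]]}'
python3 -m inch '{"travel":[[0,0,0],[0,0,0],[0,0,0],[0,0,0],[0,0,0],[0,0,0],[0,0,0],[0,0,0],[0,0,0],[0,0,0]],"dr":[[0,0,0],[0,0,0],[0,0,0],[0,0,0],[0,0,0],[0,0,0],[0,0,0],[0,0,0],[0,0,0],[0,0,0]]}' 0 20
python3 -c "
from h import *
go(366,-238.6,-10)"
python3 -m inch '{"travel":[[0,0,-5],[0,0,-20],[0,0,-30],[0,0,-35],[0,0,-15],[0,0,-10],[10,0,0],[20,0,0],[30,0,0],[30,0,0]],"dr":[[0,0,0],[0,0,0],[0,0,0],[0,0,0],[0,0,0],[0,0,0],[0,0,0],[0,0,0],[0,0,0],[0,0,0]]}'
python3 -c "
from h import *
go(653.1,-33.7,110)"
```

```text
time: 40.9
tcp_pos: [365.3, -238.1, -10.9]
tcp_rot: [[0.998, 0.065, 0.0], [0.065, -0.998, -0.0], [0.0, 0.0, -1.0]]
force: [0.8, -0.1, 1.0]
gripper_width: 94.2
time: 41.9
tcp_pos: [365.3, -238.1, -10.9]
tcp_rot: [[0.998, 0.064, -0.0], [0.064, -0.998, -0.0], [-0.0, 0.0, -1.0]]
force: [0.1, -1.0, -0.6]
gripper_width: 47.9
t 41.9 tcp [ 365.3 -238.1  -10.9] yaw 3.7 need tool [ 0.7  0.5 -0.9] w 47.9 F [ 0.1 -1.  -0.6]
time: 42.9
tcp_pos: [455.7, -231.3, 102.2]
tcp_rot: [[0.998, 0.064, -0.002], [0.064, -0.998, 0.002], [-0.002, -0.002, -1.0]]
force: [0.1, -0.5, -0.6]
gripper_width: 47.8
t 42.9 tcp [ 455.7 -231.3  102.2] yaw 3.67 need tool [ 209.6 -184.6   -7.8] w 47.8 F [ 0.1 -0.5 -0.6]
```

```bash
python3 -m inch '{"travel":[[28,-22,-5],[28,-25,0],[28,-25,0],[28,-25,0],[28,-25,0],[25,-22,0],[20,-18,0],[14,-13,0],[8,-7,0],[2,-2.5,0]],"dr":[[0,0,0],[0,0,0],[0,0,0],[0,0,0],[0,0,0],[0,0,0],[0,0,0],[0,0,0],[0,0,0],[0,0,0]]}'
python3 -m inch '{"travel":[[0,0,0],[0,0,10],[0,0,20],[0,0,20],[0,0,20],[0,0,15],[0,0,6],[0,0,0],[0,0,0],[0,0,0]],"dr":[[0,0,0],[0,0,0],[0,0,0],[0,0,0],[0,0,0],[0,0,0],[0,0,0],[0,0,0],[0,0,0],[0,0,0]]}'
python3 -c "
from h import *
go(652.5,-33.8,-4.9)"
```

```text
time: 43.9
tcp_pos: [651.6, -33.6, 107.3]
tcp_rot: [[0.998, 0.066, -0.002], [0.066, -0.998, 0.001], [-0.002, -0.001, -1.0]]
force: [-0.3, 0.5, -1.7]
gripper_width: 47.2
time: 44.9
tcp_pos: [652.8, -34.9, 19.4]
tcp_rot: [[0.998, 0.064, 0.002], [0.064, -0.998, -0.001], [0.002, 0.001, -1.0]]
force: [0.3, 1.0, -1.3]
gripper_width: 47.8
t 44.9 tcp [652.8 -34.9  19.4] yaw 3.69 need tool [-0.3 -1.2 24.3] w 47.8 F [ 0.3  1.  -1.3]
```

```bash
python3 -m inch '{"travel":[[0,-1.2,4],[0,0,7],[0,0,6],[0,0,4],[0,0,2],[0,0,0.6],[0,0,0],[0,0,0],[0,0,0],[0,0,0]],"dr":[[0,0,0],[0,0,0],[0,0,0],[0,0,0],[0,0,0],[0,0,0],[0,0,0],[0,0,0],[0,0,0],[0,0,0]]}'
python3 -c "
from h import *
go(652.5,-33.8,-4.9);f=optics.grab_frame('side');go(652.5,-33.8,-4.9)
cv2.imwrite('pics/s12.png',cv2.resize(f['color'][110:230,200:350],(750,600))[:,:,::-1])"
```

```text
time: 45.9
tcp_pos: [651.6, -33.4, -4.9]
tcp_rot: [[0.998, 0.065, -0.001], [0.065, -0.998, 0.0], [-0.001, -0.0, -1.0]]
force: [-3.7, 0.6, 5.9]
gripper_width: 47.5
t 45.9 tcp [651.6 -33.4  -4.9] yaw 3.71 need tool [0.9 0.5 0. ] w 47.5 F [-3.7  0.6  5.9]
t 46.0 tcp [651.6 -33.4  -4.9] yaw 3.7 need tool [0.9 0.5 0. ] w 47.4 F [-3.6  0.6  6. ]
```

View pics/s12.png

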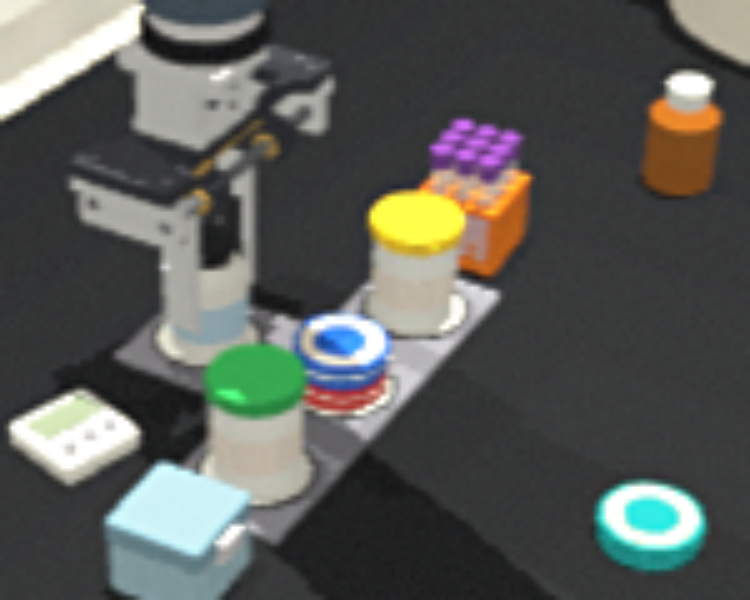

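The bottle is standing on the rear spot (contact about 6 N). I'll ease it slightly and release.

```bash
python3 -m inch '{"travel":[[0,0,-0.8],[0.4,0,0],[0,0,0],[0,0,0],[0,0,0.3],[0,0,0],[0,0,0],[0,0,0],[0,0,0],[0,0,0]],"dr":[[0,0,0],[0,0,0],[0,0,0],[0,0,0],[0,0,0],[0,0,0],[0,0,0],[0,0,0],[0,0,0],[0,0,0]]}'
python3 -m inch '{"travel":[[0,0,0],[0,0,0],[0,0,0],[0,0,0],[0,0,0],[0,0,-5],[0,0,-15],[0,0,-30],[0,0,-35],[0,0,-35]],"dr":[[0,0,0],[0,0,0],[0,0,0],[0,0,0],[0,0,0],[0,0,0],[0,0,0],[0,0,0],[0,0,0],[0,0,0]]}' 0.8
python3 -m inch '{"travel":[[0,15,0],[0,25,0],[0,30,0],[0,35,0],[0,35,0],[0,35,0],[0,30,0],[0,25,0],[0,15,0],[0,5,0]],"dr":[[0,0,0],[0,0,0],[0,0,0],[0,0,0],[0,0,0],[0,0,0],[0,0,0],[0,0,0],[0,0,0],[0,0,0]]}'
python3 -c "
from h import *
f=optics.grab_frame('top');show(f,{'yellow':76,'green':76,'blue':38});go(0,0,0)
g=f['color'][110:200,210:335]
# spot rims + base: gray
gr=cv2.cvtColor(f['color'],cv2.COLOR_RGB2GRAY);print(gr[120:152,270]);print(gr[134,252:290]);print('exp cap px',proj(f,(653.2,-34.1,81)),'base',proj(f,(653.2,-34.1,6)))
cv2.imwrite('pics/s13.png',cv2.resize(g,(800,576),interpolation=cv2.INTER_CUBIC)[:,:,::-1])"
```

```text
time: 46.95
tcp_pos: [652.2, -33.5, -4.9]
tcp_rot: [[0.998, 0.064, 0.0], [0.064, -0.998, -0.0], [0.0, 0.0, -1.0]]
force: [-0.6, -0.2, 2.9]
gripper_width: 47.7
time: 47.95
tcp_pos: [652.2, -33.4, 117.5]
tcp_rot: [[0.998, 0.065, 0.001], [0.065, -0.998, -0.0], [0.001, 0.0, -1.0]]
force: [1.0, -0.3, -0.1]
gripper_width: 75.0
time: 48.95
tcp_pos: [667.9, -284.5, 114.8]
tcp_rot: [[0.998, 0.063, -0.0], [0.063, -0.998, 0.0], [-0.0, -0.0, -1.0]]
force: [0.1, 0.5, -0.2]
gripper_width: 75.2
yellow [313.5 169.4 433. ] (302, 157, 24, 25) [ 563.7 -132.8]
green [233.6 174.4 419.5] (222, 162, 24, 25) [552.6  54.2]
blue [273.5 174.  417.5] (262, 163, 24, 23) [558.3 -40.8]
t 49.0 tcp [ 668.  -284.1  114.9] yaw 3.63 need tool [-648.7 -325.8  114.9] w 75.0 F [-0.4 -0.6  0.5]
[ 30  30  12 166 198 227 115  49  59  63  69  65  68  70  67  71  72  75
  31  60 178 212 215 216 128 114  92  76 230 247 217  88]
[ 98 187 178 172 185  76  99 255 142 163 207 209 226  20  64  68  73  67
  67  69  69  69  72  69  67  39 238 220 215 255 148 124 183 179 182 192
  20  31]
exp cap px (np.float64(271.1291128981574), np.float64(131.42505480460642)) base (np.float64(269.974441338505), np.float64(138.05877246118274))
```

View pics/s13.png

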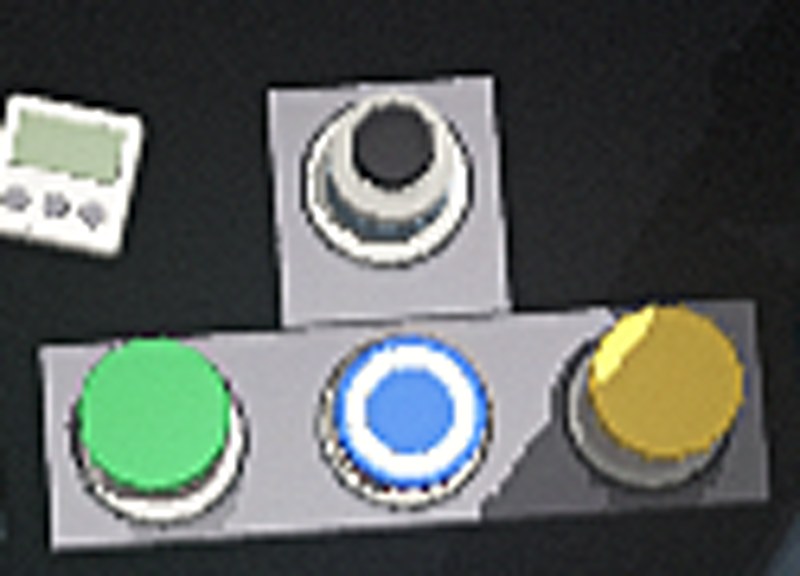

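```bash
python3 -c "
from h import *
f=optics.grab_frame('side');b={c:[x for x in blobs(f,c) if 220<x[0]<330] for c in('yellow','green')};print(b)
S=spots
for c,X in dict(yellow=(564.4,-135.1,76),green=(552.2,54.5,76)).items():
  for d in((0,0),(0,2.3),(2,0)): print(c,d,np.round(proj(f,(X[0]+d[0],X[1]+d[1],76)),2))
h=optics.grab_frame('top');print(proj(h,(564.4,-135.1,76)))
a=cv2.resize(f['color'][150:220,220:310],(771,600),interpolation=cv2.INTER_CUBIC)
cv2.imwrite('pics/s14.png',a[:,:,::-1])"
```

```text
{'yellow': [(282.4990791896869, 154.292817679558, 181.0, (273, 148, 20, 13))], 'green': [(250.79569892473117, 185.431643625192, 217.0, (241, 179, 21, 14))]}
yellow (0, 0) [284.35 152.56]
yellow (0, 2.3) [283.96 152.88]
yellow (2, 0) [283.8  152.35]
green (0, 0) [251.94 184.  ]
green (0, 2.3) [251.46 184.41]
green (2, 0) [251.35 183.75]
(np.float64(314.54110648870034), np.float64(169.05822696380494))
```

```bash
python3 -c "
from h import *
print(arm.sign_off())"
```

```text
the job is handed in; nothing more can be done
None
```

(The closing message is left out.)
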